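# Dock the vapour detector on its charger

## Task

Put the hand-held vapour detector back on its sloping charging dock: slide it foot first down the cradle, screen up, until the orange spring catch clicks behind the shoulder of its blue boot, then let go and leave it locked in the dock. Leave the bottles and the beaker standing where they are.

Things in the scene. Friction and masses are not known exactly. Their poses are not given: they have to be found in the camera images.
- detector: Hand-held vapour detector lying on its back, screen up: 140 mm long (x), 34 mm thick (z), about 0.26 kg. Origin: centre of its underside. The -x end is the foot, a blue boot 36 mm long (x -70 to -34 mm) and 64 mm wide (y), front corners bevelled 4 mm. The light grey case above it (x -34 to +70 mm) is 50 mm wide, so the boot ends in a 7 mm shoulder on either side.
- detector_foot (a point): Middle of the detector's foot end, on its underside (detector x = -70 mm, y = 0, z = 0). Axes as the detector's.
- detector_grip (a point): Point inside the grey case, 100 mm from the foot and at mid thickness (detector x = +30 mm, z = 17 mm): where to grip it, across its 50 mm width (y). Nearer the foot than detector x = +20 mm the fingers would meet the cradle's guides once the detector is home.
- cradle: Sloping cradle of the fixed, wedge-shaped charging dock (112 mm wide, 170 mm deep, 117 mm high, low end away from the robot). Origin: on the bed surface and centre line, at the inner face of the toe stop, 42 mm above the bench. x points up the slope, 30 degrees above level; z square to the bed, up; y across. Home: detector axes = cradle axes, foot at x = 0 to 2.5 mm, lying on the bed (z = 0).
- cradle_mouth (a point): Point on the bed's centre line at cradle x = 76 mm, where the guides begin; axes as the cradle's. Guides 24 mm high narrow from 42 mm or more off the centre line here to 34 mm from x = 60 mm down (boot clearance 2 mm each side). Farther up, the bed is only a bare spine 36 mm wide, to x = 150 mm, with nothing beside it: lay the detector down with its foot above the mouth, then slide.
- cradle_lip (a point): Lip crossing over the toe: its underside is 37 mm above the bed from cradle x = 0 to 12 mm (this point, z = 37 mm), then rises to 43 mm at x = 24 mm; the boot has to slide in under it. In the toe stop a sprung contact block stands out 5 mm and pushes the detector back up the slope with 3 N, rising to 5 N when flush, so it stays home only when caught.
- catch_face (a point): Where the catch's tip stands at rest: cradle x = 38.5 mm, y = 26 mm, z = 15 mm (the tip reaches from z = 5 to 25 mm). Its square hold face looks down the slope and snaps in behind the boot's +y shoulder when the foot is within 2.5 mm of the toe stop. Up-slope of it, a 28 degree ramp (x = 42 to 62 mm) is pushed aside by the boot.
- catch (a joint): Orange spring bolt in the dark housing on the cradle's +y side, sliding outwards along cradle +y: 0 m = sprung out (rest), 0.011 m = fully pushed back; 1.5 N at rest, 3 N at 6 mm. Pushing the detector home past it takes about 4 to 12 N along the slope.
- reagent_bottle: Glass bottle with a blue cap and an orange band, 78 mm across, 144 mm high. Origin: centre of its underside. Leave standing.
- wash_bottle: White wash bottle with a blue cap and a bent spout, 68 mm across, 186 mm high, spout reaching 55 mm from the axis. Origin: centre of its underside. Leave standing.
- beaker: Glass beaker, 76 mm across, 96 mm high. Origin: centre of its underside. Leave standing.
Not all that is in view belongs to the job. Of the things that look like the part that bears cradle, the larger one is meant.

How it is judged:
On the way:
1. The detector's boot, between the guides, has pushed the catch aside (by more than 2.5 mm) (value of joint catch above 0.0025 m and x of detector_foot in the frame of cradle between 0.002 and 0.055 m and y of detector_foot in the frame of cradle between -0.006 and 0.006 m and z of detector_foot in the frame of cradle below 0.01 m), for 0.05 s.
At the end, for the whole second after the job is handed in: The detector lies at rest in the cradle with its foot at the toe stop (within 5 mm along the slope, 5 mm sideways and 5 mm in height), in line with the cradle within 0.08 rad, and the catch has sprung back behind the boot's shoulder (catch within 2 mm of its rest position) (x of detector_foot in the frame of cradle between -0.004 and 0.005 m and y of detector_foot in the frame of cradle between -0.005 and 0.005 m and z of detector_foot in the frame of cradle between -0.004 and 0.005 m and angle between the x axis of detector and the x axis of cradle, either way round below 0.08 rad and angle between the z axis of detector and the z axis of cradle, either way round below 0.08 rad and value of joint catch below 0.002 m and linear speed of detector below 0.01 m/s); the robot touches nothing.
It fails at once if The reagent bottle was knocked over or moved by more than 30 mm (distance of reagent_bottle from where it was at the start of the episode above 0.03 m or angle between reagent_bottle's own z axis and vertical above 0.4 rad).
It fails at once if The wash bottle was knocked over or moved by more than 30 mm (distance of wash_bottle from where it was at the start of the episode above 0.03 m or angle between wash_bottle's own z axis and vertical above 0.4 rad).
It fails at once if The beaker was knocked over or moved by more than 30 mm (distance of beaker from where it was at the start of the episode above 0.03 m or angle between beaker's own z axis and vertical above 0.4 rad).
It also fails if it takes over 40 s, if anything falls off the work surface, if the arm or the gripper's body presses on something with over 40 N, if the wrist force passes 120 N, or if a joint passes its speed limit or range.

## Robot

A 6-joint arm with a two-finger parallel gripper is mounted at the origin on the work surface. World frame = base frame: x ahead of the robot, y to its left, z up, the work surface at z = 0. Lengths are in m, angles in rad, forces in N, time in s.
With the tool pointing down it reaches from about 0.35 to 0.925 m from the base axis. Payload 6.4 kg.
Tool frame: the origin (TCP) lies on the centre line of the jaws, within the pads' length; the fingertips stand 17 mm ahead of it and the grasp point (between the pads) lies 2 mm behind it; y points along the fingers, x is the direction in which the jaws open and shut, and the axes are right-handed (so a half turn about y gives the same grasp; the last joint's range is limited). The gripper opens to 94 mm and grips with 3 to 60 N. Pads are 16 mm wide; open, the fingers measure 119 mm over their backs; the gripper's body (75 mm by 177 mm) begins 78 mm behind the grasp point.
Start: joints at [-1.362, 0.245, 1.558, -0, 1.339, -0.174], TCP at [0.243, -0.603, 0.222] pointing down, gripper open.
Joint ranges: [-3.13, 3.13], [-1.02, 2.26], [0.13, 2.54], [-0.95, 4.09], [0.21, 2.88], [-2.74, 2.74]. Speed limits (rad/s): [2.57, 2.57, 3.14, 3.14, 3.14, 3.14].

## Interface

Orientations are given as a unit quaternion [x, y, z, w].
In Python, from bench import arm, eyes, ticket gives the robot as it stands.
- The arm moves only by the tool send_rows, never from a script. Its argument "rows" is a list of rows, each a list of 6 numbers: the shift along the tool's x, y, z each as a share of 80 mm, from -1 to 1, then the turn, a rotation vector about the tool's x, y, z each as a share of 180 degrees, from -1 to 1. In form: [[tx, ty, tz, rx, ry, rz], ...]. A call has exactly 5 rows; each row is the pose to reach, as a shift and turn from the pose commanded when the call began, along the tool's axes at that moment, turning the shorter way round; what a row does not reach only later rows make up. A row lasts 1/8 s, in which the tool goes at most 62.5 mm and 10.7 degrees, less where a joint would pass 70% of its speed; a pose out of reach is approached as far as the arm can. A call with a number of a shift or a turn outside -1 to 1 is refused whole. A call with a gripper value outside its range is refused whole. "fingers" is the opening, from -1 (shut) to 1 (fully open), set as the call begins (left out, the last holds). The fingers move at their own pace and stop on an object; "grip_force" is the grip in N (left out, the last holds). Time passes only in rows, so rows that repeat a pose let the fingers close, or fill a call up. It gives the time, the measured TCP pose, the force and the opening at its end, in the units of the state.
- arm.read_state(): the state, without advancing time (a new reading comes with each control period).
- eyes.get_image(name): name is "scene" or "top" or "wrist"; returns the picture (400x640x3 uint8, red, green, blue); there is no depth.
- eyes.get_calibration(name): a dict with "intrinsics" (3x3 intrinsics, pixels), "extrinsics" (4x4, takes a point from world to camera coordinates). Camera axes: x right, y down, z forward; pixel columns grow to the right and rows downward; lengths in m; the calibration is good to about 2 mm. The wrist camera is an equidistant fisheye: a pixel r from the principal point sees the ray r / f radians off the axis. A picture is of the moment at which its call begins: read the wrist's pose just before it. get_calibration takes no time and is no camera call; for the wrist camera it gives the pose at the moment of the call.
- ticket.finish_job(): hands the job in, once; it reports no verdict.
Trained networks look in the newest picture that a camera, given by its name, has taken for a name from the list of things; names that differ only in an ending like _2 or _b are one class to them, and where a whole thing is asked for, a point or a joint stands for the part that bears it (a point fixed in the world has none). Each returns a list of dicts, best first, with "confidence" (0 to 1); they miss things now and then, are a little off and sometimes report something else, mostly with a low value. They report only what shows in the picture. A call takes as long as a camera call. They do not tell look-alikes from the thing itself.
- eyes.search_frame(label, camera): "bbox" ([centre column, centre row, width, height] in pixels, round what is visible of it).
The state is a dict: "clock": time; "qpos": joint angles; "qd": joint speeds; "effort": joint torques, N m; "ee_pos": TCP position; "eef_rot": TCP orientation; "force": force on the tool from outside, world axes, zero at the start; "torque": the same for the moment, N m; "width": finger opening in m.
Only numpy, scipy, OpenCV 4.12 (cv2) and the standard library are available. Lean on these libraries where they do the work, as an engineer would, in place of code of your own. Each camera call takes 0.05 s, during which the arm holds its last target.

## Working session

There is one attempt and no reset: what is moved stays moved. The work goes in short steps, Python scripts to look and compute and a tool call to move; the robot and the scene stay as the last step left them, time stands still between calls to the robot, and variables do not carry over. Pictures are saved under pics/ and viewed, and the job is handed in when it is done.

Besides the shell and the picture viewer there is one more tool, called after ">>>" as name(argument=value, ...) on one line, values as JSON. send_rows: Moves the arm, as the interface text tells. Its arguments: {"type":"object","properties":{"rows":{"type":"array"},"fingers":{"type":"number"},"grip_force":{"type":"number"}},"required":["rows"]}

```bash
mkdir -p pics; ls; python3 - <<'E'
from bench import arm,eyes
import cv2,json
s=arm.read_state();print({k:(v if not hasattr(v,'tolist') else v.tolist()) for k,v in s.items()})
for n in ["scene","top","wrist"]:
    im=eyes.get_image(n);cv2.imwrite(f"pics/{n}0.png",im[:,:,::-1])
    c=eyes.get_calibration(n);print(n,c)
    for l in ["detector","cradle","reagent_bottle","wash_bottle","beaker","catch"]:
        for r in eyes.search_frame(l,n)[:3]: print(l,n,r)
print(arm.read_state()['clock'])
E
```

```text
pics
{'clock': 0.0, 'qpos': [-1.3621049602210513, 0.24581217999307553, 1.5589682048173206, 3.6277954597836875e-06, 1.3387030586067983, -0.17410554797423242], 'qd': [-0.00042594047166440033, 7.558645995571999e-05, -0.0007484540321476094, -0.0002775906576283272, 0.0013279522446881678, 0.0018624896024793483], 'effort': [0.0020830649009440094, -41.58326268196106, -31.460098028182983, 0.06856221472844481, 0.03318476490676403, -0.0001356172560917912], 'ee_pos': [0.2426721440251423, -0.6024038285973146, 0.2213711712606965], 'eef_rot': [-0.585519804330156, 0.3962335837020695, -0.3952737165565894, 0.5864505050584677], 'force': [-0.3148898483842121, -0.3752810579204057, 0.26014693474618633], 'torque': [-0.03621803813790766, 0.03788042977679918, 0.001141047395661671], 'width': 0.09388523645836926}
scene {'intrinsics': array([[398.34628141,   0.        , 318.60744   ],
       [  0.        , 398.34628141, 203.13778413],
       [  0.        ,   0.        ,   1.        ]]), 'extrinsics': array([[-0.83442531,  0.55083681,  0.01769759,  0.51035452],
       [ 0.42003302,  0.65641297, -0.62665323, -0.2
[... 1443 characters left out ...]
 {'bbox': [469.6, 247.6, 29.3, 21.3], 'confidence': 0.79}
beaker top {'bbox': [328.4, 159.8, 21.6, 25.2], 'confidence': 0.96}
beaker top {'bbox': [472.2, 249.3, 30.1, 25.6], 'confidence': 0.46}
catch top {'bbox': [298.2, 205.7, 10.2, 1.2], 'confidence': 0.63}
wrist {'intrinsics': array([[309.70691629,   0.        , 319.28014148],
       [  0.        , 309.70691629, 200.69388385],
       [  0.        ,   0.        ,   1.        ]]), 'extrinsics': array([[ 0.37277806, -0.92791946, -0.00141164, -0.65020092],
       [-0.89132319, -0.35849825,  0.27752832, -0.02955263],
       [-0.25803   , -0.10219824, -0.96071642,  0.393383  ],
       [ 0.        ,  0.        ,  0.        ,  1.        ]])}
1.05
```

```bash
python3 - <<'E'
import cv2
for n,(x0,x1,y0,y1) in {"scene":(230,480,70,320),"top":(170,520,110,290)}.items():
    im=cv2.imread(f"pics/{n}0.png")[y0:y1,x0:x1]
    f=min(800/(x1-x0),600/(y1-y0));cv2.imwrite(f"pics/{n}0c.png",cv2.resize(im,None,fx=f,fy=f,interpolation=cv2.INTER_CUBIC))
E
```

```text
(no output)
```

View pics/scene0c.png

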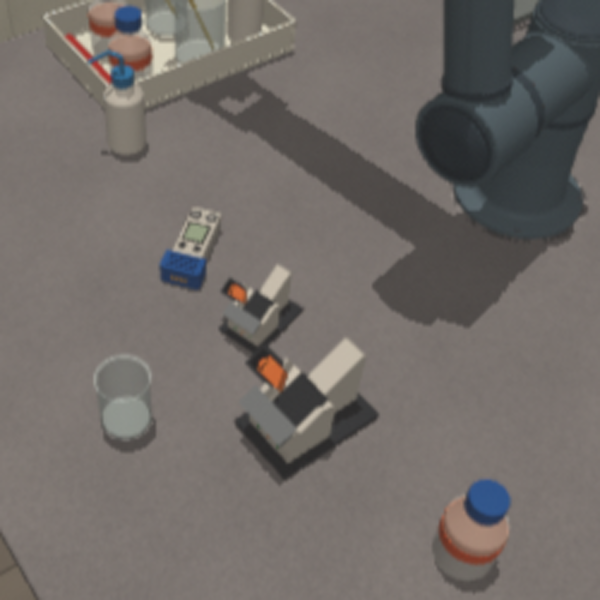

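View pics/top0c.png

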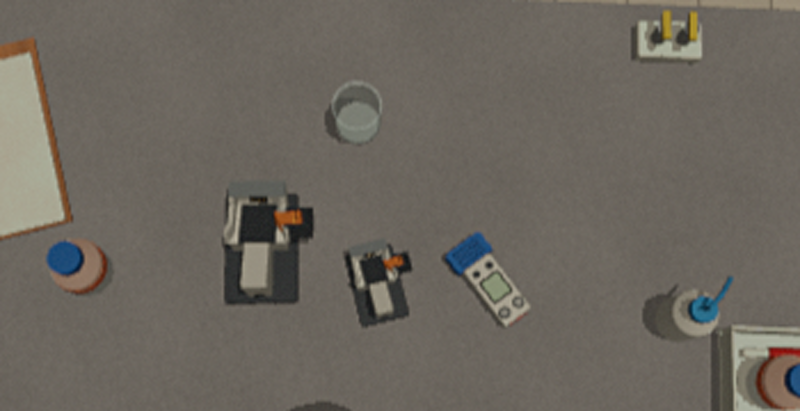

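View pics/wrist0.png

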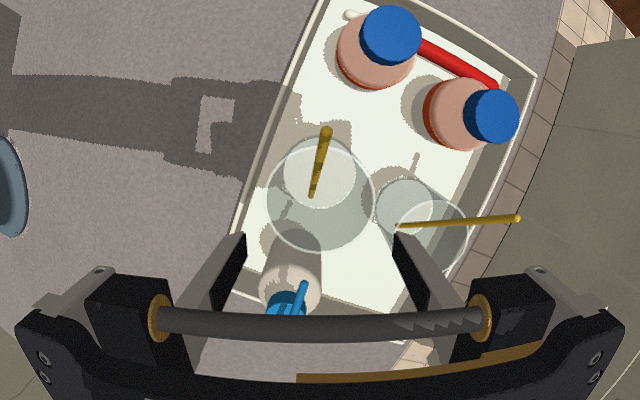

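Two docks look alike: the larger at top px (286, 215) and the smaller at (335, 232). By the description I take the larger. The detector is at (383, 232), and the only one of its kind in view. Next I'll measure coarse positions.

```bash
cat > h.py <<'E'
import numpy as np,cv2
from scipy.spatial.transform import Rotation as R
from bench import arm,eyes,ticket
def ray(n,px,c=None):
    c=c or eyes.get_calibration(n);K=c['intrinsics'];T=c['extrinsics']
    p=np.array([(px[0]-K[0,2])/K[0,0],(px[1]-K[1,2])/K[1,1]])
    if n=='wrist':
        r=np.linalg.norm(p);d=np.array([*(p/max(r,1e-9)*np.sin(r)),np.cos(r)])
    else: d=np.array([*p,1])
    d=T[:3,:3].T@d; return -T[:3,:3].T@T[:3,3],d/np.linalg.norm(d)
def onz(n,px,z,c=None):
    o,d=ray(n,px,c);return o+d*(z-o[2])/d[2]
def proj(n,P,c=None):
    c=c or eyes.get_calibration(n);K=c['intrinsics'];T=c['extrinsics']
    q=np.atleast_2d(P)@T[:3,:3].T+T[:3,3]
    if n=='wrist':
        r=np.linalg.norm(q[:,:2],axis=1);th=np.arctan2(r,q[:,2]);u=q[:,:2]/r[:,None]*th[:,None]
    else: u=q[:,:2]/q[:,2:]
    return u*[K[0,0],K[1,1]]+K[:2,2]
E
python3 - <<'E'
from h import *
f=800/350
g=lambda x,y:(170+x/f,110+y/f)
pts={'det boot far-left':(446,258,.034),'det boot far-right':(482,234,.034),'det near right':(528,310,.034),'det near-left':(505,326,.034),
'wedge base nl':(224,303,.0),'base nr':(298,303,0),'bed top near l':(243,290,.115),'bed top near r':(268,290,.115),
'lip tl':(230,183,.08),'lip tr':(287,183,.08),
'beaker':(357,122,0),'wash':(690,322,0),'reag':(80,275,0),'wash cap':(705,308,.18)}
for k,(x,y,z) in pts.items(): print(k,onz('top',g(x,y),z).round(3))
s=arm.read_state();r=R.from_quat(s['eef_rot']);print(r.as_matrix().round(3))
o,d=ray('wrist',(319.28,200.7));print('cam in tool',r.inv().apply(o-s['ee_pos']),r.inv().apply(d))
E
```

```text
det boot far-left [ 0.564 -0.11   0.034]
det boot far-right [ 0.603 -0.163  0.034]
det near right [ 0.491 -0.234  0.034]
det near-left [ 0.465 -0.2    0.034]
wedge base nl [0.486 0.225 0.   ]
base nr [0.49  0.112 0.   ]
bed top near l [0.493 0.183 0.115]
bed top near r [0.494 0.147 0.115]
lip tl [0.656 0.217 0.08 ]
lip tr [0.659 0.132 0.08 ]
beaker [0.78  0.035 0.   ]
wash [ 0.487 -0.484  0.   ]
reag [0.519 0.449 0.   ]
wash cap [ 0.487 -0.455  0.18 ]
[[ 0.374 -0.     0.928]
 [-0.928 -0.     0.374]
 [ 0.    -1.    -0.   ]]
cam in tool [ 0.00079957 -0.16272441  0.08027868] [-0.00161628  0.96071666 -0.27752638]
```

```bash
cat >> h.py <<'E'
def plan(pos,xax,yax,lim=1.0):
    """remaining shift/turn in move units from measured pose to target (tool x,y axes)"""
    s=arm.read_state();r=R.from_quat(s['eef_rot'])
    xax=np.array(xax,float);yax=np.array(yax,float);yax/=np.linalg.norm(yax);xax-=yax*(xax@yax);xax/=np.linalg.norm(xax)
    t=R.from_matrix(np.c_[xax,yax,np.cross(xax,yax)])
    d=r.inv().apply(np.array(pos)-s['ee_pos']);w=(r.inv()*t).as_rotvec()
    print('clock',round(s['clock'],2),'pos',np.round(s['ee_pos'],4),'width',round(s['width'],4),'F',np.round(s['force'],1),'q',np.round(s['qpos'],2))
    print('shift mm',(d*1000).round(1),'units',(d/.08).round(4),'turn units',(w/np.pi).round(4))
E
python3 - <<'E'
from h import *
plan([.504,-.197,.26],[.602,-.797,0],[0,0,-1])
E
```

```text
clock 1.05 pos [ 0.2428 -0.603   0.2225] width 0.0942 F [-0.7  0.8 -0.2] q [-1.36  0.25  1.56 -0.    1.34 -0.17]
shift mm [-279.   -37.5  394. ] units [-3.4877 -0.4692  4.9244] turn units [ 0.     -0.0841  0.    ]
```

>>> send_rows(rows=[[0,-0.3,0.05,0,0,0],[-0.1,-0.47,0.2,0,0,0],[-0.3,-0.47,0.45,0,0,0],[-0.5,-0.47,0.72,0,0,0],[-0.7,-0.47,1.0,0,0,0]], fingers=1)

```text
clock: 1.68
ee_pos: [0.297, -0.5193, 0.2598]
eef_rot: [-0.586, 0.396, -0.396, 0.586]
force: [0.9, 0.0, 0.6]
width: 0.0937
```

>>> send_rows(rows=[[-0.14,0,0.2,0,0,0],[-0.28,0,0.4,0,0,0],[-0.42,0,0.6,0,0,0],[-0.56,0,0.8,0,0,0],[-0.7,0,1.0,0,0,0]])

```text
clock: 2.3
ee_pos: [0.35, -0.4383, 0.2601]
eef_rot: [0.586, -0.396, 0.396, -0.586]
force: [-0.7, 0.3, 0.2]
width: 0.0941
```

>>> send_rows(rows=[[-0.14,0,0.2,0,0,0],[-0.28,0,0.4,0,0,0],[-0.42,0,0.6,0,0,0],[-0.56,0,0.8,0,0,0],[-0.7,0,1.0,0,0,0]])

```text
clock: 2.92
ee_pos: [0.4034, -0.3564, 0.2601]
eef_rot: [0.586, -0.396, 0.396, -0.586]
force: [-0.1, -0.6, 0.0]
width: 0.0936
```

>>> send_rows(rows=[[-0.14,0,0.2,0,-0.02,0],[-0.28,0,0.4,0,-0.04,0],[-0.42,0,0.6,0,-0.06,0],[-0.56,0,0.8,0,-0.08,0],[-0.7,0,1.0,0,-0.084,0]])

```text
clock: 3.55
ee_pos: [0.4567, -0.2745, 0.2601]
eef_rot: [-0.633, 0.315, -0.315, 0.633]
force: [-0.6, -0.7, 0.4]
width: 0.094
```

```bash
python3 - <<'E'
from h import *
plan([.504,-.197,.26],[.602,-.797,0],[0,0,-1])
c=eyes.get_calibration('wrist')
im=eyes.get_image('wrist');cv2.imwrite('pics/w1.png',im[:,:,::-1])
import pickle;pickle.dump(c,open('w1.pkl','wb'))
for l in ["detector","cradle"]: print(eyes.search_frame(l,'wrist')[:3])
E
```

```text
clock 3.55 pos [ 0.4567 -0.2745  0.2601] width 0.094 F [-0.6 -0.7  0.4] q [-0.75 -0.06  1.82  0.    1.39  0.17]
shift mm [-33.2   0.1  84.5] units [-4.1530e-01  9.0000e-04  1.0568e+00] turn units [-0.      0.0004  0.    ]
[{'bbox': [292.3, 80.7, 53.4, 107.8], 'confidence': 0.68}]
[{'bbox': [196.6, 12.4, 73.0, 19.9], 'confidence': 0.89}]
```

View pics/w1.png

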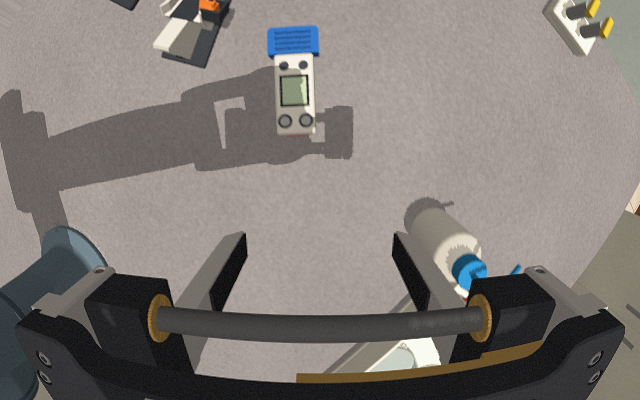

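```bash
python3 - <<'E'
import cv2
im=cv2.imread("pics/w1.png")[15:150,235:355]
cv2.imwrite("pics/w1c.png",cv2.resize(im,None,fx=4.4,fy=4.4,interpolation=cv2.INTER_CUBIC))
E
```

```text
(no output)
```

View pics/w1c.png

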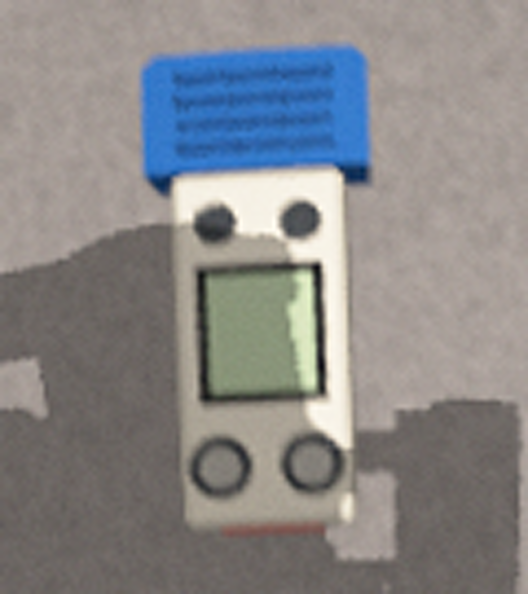

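```bash
python3 - <<'E'
from h import *
import pickle;c=pickle.load(open('w1.pkl','rb'))
g=lambda p:(235+p[0]/4.4,15+p[1]/4.4)
P={k:onz('wrist',g(p),.034,c)[:2] for k,p in dict(fl=(155,57),fr=(358,47),bl1=(143,70),bl2=(145,168),br1=(368,60),br2=(369,160),cl1=(172,182),cl2=(185,500),cr1=(345,178),cr2=(354,500),el=(200,525),er=(340,522)).items()}
for k,v in P.items(): print(k,v.round(4))
foot=(P['fl']+P['fr'])/2;end=(P['el']+P['er'])/2
print('len',np.linalg.norm(end-foot),'boot w',np.linalg.norm(P['bl1']-P['br1']),'case w',np.linalg.norm(P['cl1']-P['cr1']),np.linalg.norm(P['cl2']-P['cr2']))
d=(end-foot)/np.linalg.norm(end-foot)
m1=(P['cl1']+P['cr1'])/2;m2=(P['cl2']+P['cr2'])/2;mb=(P['bl1']+P['br1'])/2
d2=(m2-mb)/np.linalg.norm(m2-mb);print(d,d2,np.degrees(np.arctan2(*d[::-1])),np.degrees(np.arctan2(*d2[::-1])))
for a,b in ('cl','cr'),: print([np.degrees(np.arctan2(*(P[k+'2']-P[k+'1'])[::-1])) for k in (a,b)])
print('foot',foot,'center',(foot+end)/2,'grip',foot+.1*d)
E
```

```text
fl [ 0.5732 -0.1096]
fr [ 0.609  -0.1548]
bl1 [ 0.5681 -0.1092]
bl2 [ 0.5448 -0.1279]
br1 [ 0.6075 -0.1595]
br2 [ 0.5835 -0.178 ]
cl1 [ 0.5459 -0.1368]
cl2 [ 0.4741 -0.195 ]
cr1 [ 0.5752 -0.1758]
cr2 [ 0.5027 -0.2337]
el [ 0.4708 -0.2027]
er [ 0.4953 -0.2343]
len 0.13829110086110488 boot w 0.06389447349300267 case w 0.04881585192583323 0.04816742815320324
[-0.7812532  -0.62421425] [-0.77892228 -0.62712047] -141.3754612450837 -141.16200572200356
[np.float64(-140.97607076430072), np.float64(-141.387568554162)]
foot [ 0.59109558 -0.1322018 ] center [ 0.53707539 -0.17536344] grip [ 0.51297026 -0.19462323]
```

```bash
python3 - <<'E'
from h import *
plan([.513,-.195,.18],[.627,-.779,0],[0,0,-1])
E
```

```text
clock 3.7 pos [ 0.4564 -0.2749  0.2601] width 0.094 F [-0.3  0.5  0. ] q [-0.75 -0.06  1.82 -0.    1.39  0.17]
shift mm [-29.5  80.   93.3] units [-0.3693  1.0005  1.1669] turn units [ 0.0001 -0.0093  0.    ]
```

>>> send_rows(rows=[[-0.07,0.2,0.2,0,0,0],[-0.14,0.4,0.4,0,0,0],[-0.22,0.6,0.6,0,0,0],[-0.3,0.8,0.8,0,-0.005,0],[-0.37,1.0,1.0,0,-0.009,0]])

```text
clock: 4.32
ee_pos: [0.5024, -0.2026, 0.1787]
eef_rot: [-0.637, 0.306, -0.306, 0.638]
force: [0.3, -0.3, -0.1]
width: 0.0938
```

>>> send_rows(rows=[[0,0.2,0.08,0,0,0],[0,0.4,0.14,0,0,0],[0,0.6,0.14,0,0,0],[0,0.8,0.14,0,0,0],[0,0.9,0.14,0,0,0]])

```text
clock: 4.95
ee_pos: [0.5101, -0.1968, 0.1067]
eef_rot: [-0.637, 0.307, -0.306, 0.637]
force: [0.7, 0.2, -0.1]
width: 0.0941
```

```bash
python3 - <<'E'
from h import *
plan([.513,-.195,.0205],[.627,-.779,0],[0,0,-1])
im=eyes.get_image('wrist');cv2.imwrite('pics/w2.png',im[:,:,::-1])
E
```

```text
clock 4.95 pos [ 0.5101 -0.1968  0.1067] width 0.0941 F [ 0.7  0.2 -0.1] q [-0.58  0.14  1.9  -0.    1.1   0.32]
shift mm [ 0.5 86.2  3.5] units [0.0066 1.077  0.0434] turn units [ 0.0002 -0.001  -0.0005]
```

View pics/w2.png

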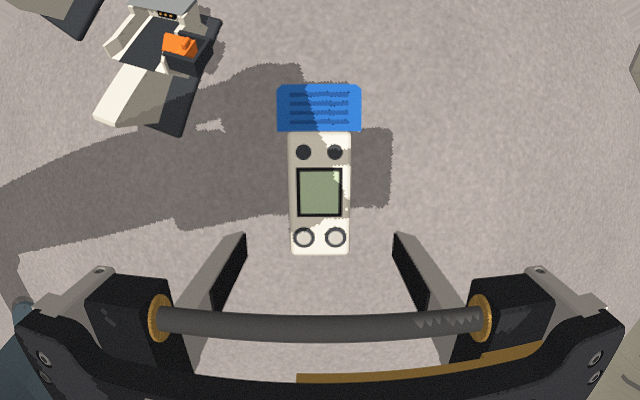

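The detector (cols 288–350, rows 85–255) is centred between the open fingers (245 and 393) and straight. I'll descend and grip.

>>> send_rows(rows=[[0,0.25,0.04,0,0,0],[0,0.5,0.04,0,0,0],[0,0.75,0.04,0,0,0],[0,0.95,0.04,0,0,0],[0,1.0,0.04,0,0,0]])

```text
clock: 5.62
ee_pos: [0.5128, -0.1947, 0.0272]
eef_rot: [-0.637, 0.307, -0.306, 0.637]
force: [-1.1, -0.9, 0.2]
width: 0.0936
```

>>> send_rows(rows=[[0,0.05,0,0,0,0],[0,0.075,0,0,0,0],[0,0.075,0,0,0,0],[0,0.075,0,0,0,0],[0,0.075,0,0,0,0]])

```text
clock: 6.25
ee_pos: [0.5134, -0.1949, 0.0223]
eef_rot: [0.637, -0.306, 0.306, -0.637]
force: [-0.6, 0.5, -0.7]
width: 0.0938
```

>>> send_rows(rows=[[0,0,0,0,0,0],[0,0,0,0,0,0],[0,0,0,0,0,0],[0,0,0,0,0,0],[0,0,0,0,0,0]], fingers=-1, grip_force=45)

```text
clock: 6.88
ee_pos: [0.5131, -0.1948, 0.022]
eef_rot: [-0.637, 0.306, -0.306, 0.637]
force: [-0.7, 0.2, -0.2]
width: 0.0498
```

```bash
python3 - <<'E'
from h import *
plan([.513,-.195,.0205],[.627,-.779,0],[0,0,-1])
im=eyes.get_image('wrist');cv2.imwrite('pics/w3.png',im[:,:,::-1])
E
```

```text
clock 6.88 pos [ 0.5131 -0.1948  0.022 ] width 0.0498 F [-0.7  0.2 -0.2] q [-0.57  0.29  1.92  0.    0.94  0.33]
shift mm [ 0.1  1.5 -0.2] units [ 0.0015  0.0191 -0.0031] turn units [ 0.     -0.0009 -0.0001]
```

View pics/w3.png

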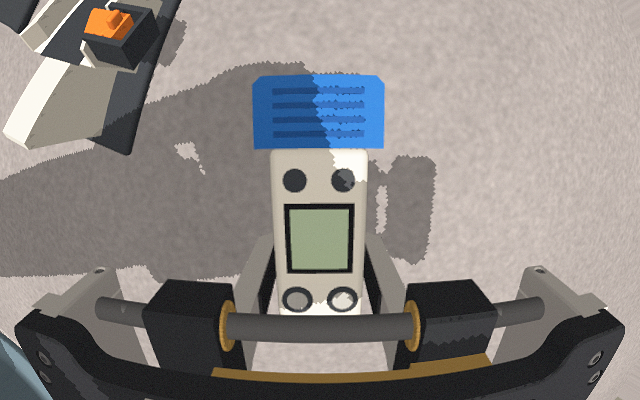

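```bash
python3 - <<'E'
from h import *
s=arm.read_state();r=R.from_quat(s['eef_rot'])
for p in [(264,75),(373,75),(253,110),(384,110),(253,148),(384,148),(272,200),(367,200)]:
    q=onz('wrist',p,.034);print(p,(r.inv().apply(q-s['ee_pos'])*1000).round(1))
E
```

```text
(264, 75) [-26.3 -11.9  99.6]
(373, 75) [ 26.2 -12.   99.6]
(253, 110) [-31.9 -11.9  82.5]
(384, 110) [ 31.8 -12.   82.5]
(253, 148) [-32.5 -11.9  63.7]
(384, 148) [ 32.3 -12.   63.6]
(272, 200) [-23.8 -11.9  36.9]
(367, 200) [ 24.7 -12.   36.9]
```

>>> send_rows(rows=[[0,-0.1,0,0,0,0],[0,-0.3,0,0,0,0],[0,-0.5,0,0,0,0],[0,-0.75,0,0,0,0],[0,-1.0,0,0,0,0]])

```text
clock: 7.55
ee_pos: [0.5135, -0.195, 0.1039]
eef_rot: [0.637, -0.306, 0.307, -0.637]
force: [0.5, 0.2, -1.9]
width: 0.0496
```

>>> send_rows(rows=[[0,-0.2,0,0,0,0],[0,-0.4,0,0,0,0],[0,-0.6,0,0,0,0],[0,-0.8,0,0,0,0],[0,-1.0,0,0,0,0]])

```text
clock: 8.18
ee_pos: [0.5132, -0.1948, 0.183]
eef_rot: [-0.637, 0.306, -0.306, 0.637]
force: [-0.3, 1.0, -2.5]
width: 0.0496
```

```bash
python3 - <<'E'
from h import *
plan([.46,.03,.24],[0,-1,0],[0,0,-1])
E
```

```text
clock 8.18 pos [ 0.5132 -0.1948  0.183 ] width 0.0496 F [-0.3  1.  -2.5] q [-0.57  0.05  1.85 -0.    1.24  0.33]
shift mm [-208.7  -57.    99. ] units [-2.6092 -0.7122  1.2371] turn units [ 0.      0.2148 -0.    ]
```

>>> send_rows(rows=[[-0.15,-0.2,0.05,0,0,0],[-0.35,-0.4,0.15,0,0,0],[-0.55,-0.6,0.25,0,0,0],[-0.78,-0.71,0.36,0,0,0],[-1.0,-0.71,0.48,0,0,0]])

```text
clock: 8.8
ee_pos: [0.4931, -0.107, 0.2396]
eef_rot: [-0.637, 0.306, -0.307, 0.637]
force: [0.4, -0.2, -3.0]
width: 0.0499
```

>>> send_rows(rows=[[-0.2,0,0.1,0,0,0],[-0.4,0,0.2,0,0,0],[-0.6,0,0.3,0,0,0],[-0.8,0,0.4,0,0,0],[-1.0,0,0.48,0,0,0]])

```text
clock: 9.43
ee_pos: [0.4729, -0.0208, 0.2388]
eef_rot: [-0.637, 0.306, -0.306, 0.637]
force: [-0.6, -1.6, -1.9]
width: 0.0499
```

>>> send_rows(rows=[[-0.15,0,0.05,0,0.043,0],[-0.3,0,0.1,0,0.086,0],[-0.4,0,0.15,0,0.129,0],[-0.5,0,0.2,0,0.172,0],[-0.61,0,0.28,0,0.215,0]])

```text
clock: 10.05
ee_pos: [0.4599, 0.031, 0.2389]
eef_rot: [-0.499, 0.501, -0.501, 0.499]
force: [0.1, -0.7, -2.9]
width: 0.0499
```

```bash
python3 - <<'E'
from h import *
plan([.46,.03,.24],[0,-1,0],[0,0,-1])
import pickle
c=eyes.get_calibration('wrist')
im=eyes.get_image('wrist');cv2.imwrite('pics/w4.png',im[:,:,::-1]);pickle.dump(c,open('w4.pkl','wb'))
print(eyes.search_frame('cradle','wrist')[:3],eyes.search_frame('catch','wrist')[:3])
E
```

```text
clock 10.05 pos [0.4599 0.031  0.2389] width 0.0499 F [ 0.1 -0.7 -2.9] q [-0.18 -0.23  2.01  0.    1.37  1.4 ]
shift mm [ 1.  -1.1  0.1] units [ 0.0123 -0.0141  0.0017] turn units [ 0.     -0.0016 -0.    ]
[{'bbox': [393.1, 103.9, 16.9, 24.6], 'confidence': 0.88}, {'bbox': [204.6, 54.7, 122.0, 91.0], 'confidence': 0.61}] [{'bbox': [204.3, 53.2, 116.0, 88.6], 'confidence': 0.24}]
```

View pics/w4.png

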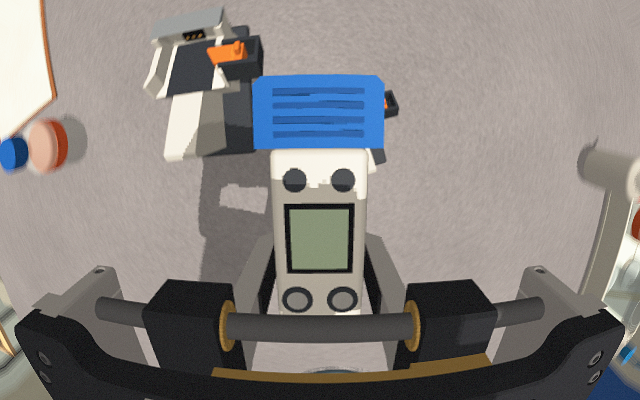

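```bash
python3 - <<'E'
import cv2
im=cv2.imread("pics/w4.png")[5:170,135:275]
cv2.imwrite("pics/w4c.png",cv2.resize(im,None,fx=3.6,fy=3.6,interpolation=cv2.INTER_CUBIC))
E
```

```text
(no output)
```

View pics/w4c.png

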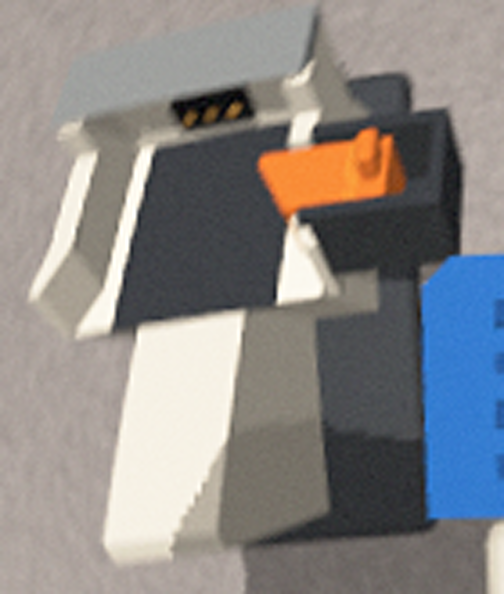

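```bash
cat > fit.py <<'E'
from h import *
import pickle
from scipy.optimize import least_squares
c=pickle.load(open('w4.pkl','rb'))
g=lambda p:np.array([135+p[0]/3.6,5+p[1]/3.6])
a=np.radians(30)
def T(p,P):  # cradle->world
    X,Y,th=p; x,y,z=np.array(P)/1000
    h=-np.cos(a)*x+np.sin(a)*z; v=np.sin(a)*x+np.cos(a)*z+.042
    # nominal cradle y = -Y world
    return np.array([X+np.cos(th)*h+np.sin(th)*y, Y+np.sin(th)*h-np.cos(th)*y, v])
C=[((150,-18,0),g((107,553))),((150,18,0),g((220,545)))]
L=[(-18,g((140,322))),(18,g((243,313)))]  # points on edges, x free
def res(q):
    p=q[:3];e=[]
    for P,px in C: e+=list(proj('wrist',T(p,P),c)[0]-px)
    for (y,px),xx in zip(L,q[3:5]): e+=list(proj('wrist',T(p,(xx*1000,y,0)),c)[0]-px)
    return e
if __name__=='__main__':
    s=least_squares(res,[.623,.167,0,.076,.076]);print(s.x.round(4),np.degrees(s.x[2]),'res px',np.array(res(s.x)).round(2))
    p=s.x[:3];im=cv2.resize(cv2.imread('pics/w4.png')[5:170,135:275],None,fx=3.6,fy=3.6,interpolation=cv2.INTER_CUBIC)
    pts=[(150,-18,0),(150,18,0),(76,-18,0),(76,18,0),(0,-34,0),(60,-34,0),(60,34,0),(0,34,0),(76,-42,24),(76,42,24),(60,34,24),(60,-34,24),(0,0,0),(0,-34,37),(12,34,37),(38.5,26,25),(38.5,26,5),(62,36.6,25)]
    for P in pts:
        q=(proj('wrist',T(p,P),c)[0]-[135,5])*3.6;cv2.circle(im,tuple(int(v) for v in q),3,(0,0,255) if P[2]==0 else (0,255,0) if P[2]!=37 else (255,0,255),-1)
    cv2.imwrite('pics/w4fit.png',im)
    print('origin',p)
E
python3 fit.py
```

```text
[0.6332 0.1762 0.0594 0.0718 0.0754] 3.401774022767964 res px [-0.2   0.77 -0.27 -0.78  0.15  0.03  0.36  0.05]
origin [0.63315101 0.17622198 0.05937216]
```

View pics/w4fit.png

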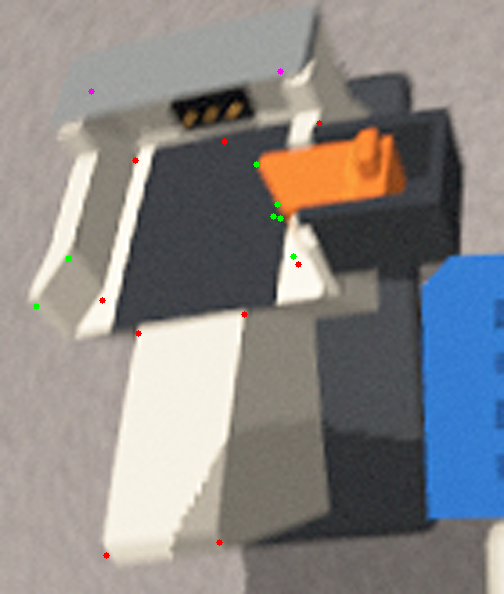

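```bash
cat > ov.py <<'E'
from fit import *
import sys
def ov(n,p,src,box,f,out):
    x0,x1,y0,y1=box
    im=cv2.resize(cv2.imread(src)[y0:y1,x0:x1],None,fx=f,fy=f,interpolation=cv2.INTER_CUBIC)
    lines=[[(76,-18,0),(150,-18,0),(150,18,0),(76,18,0)],[(0,-34,0),(60,-34,0)],[(76,-42,24),(60,-34,24),(24,-34,24)],[(76,42,24),(60,34,24)],[(0,-34,0),(0,34,0)],[(0,-34,37),(0,34,37)],[(12,-34,37),(12,34,37)],[(62,36.6,25),(42,26,25),(38.5,26,25),(38.5,36,25)]]
    for l in lines:
        q=((proj(n,np.array([T(p,P) for P in l]))-[x0-.0,y0])+.5)*f
        cv2.polylines(im,[q.astype(int)],False,(0,0,255),1)
    cv2.imwrite(out,im)
p=[float(v) for v in sys.argv[1:4]]
ov('top',p,'pics/top0.png',(260,320,185,250),9,'pics/ovtop.png')
ov('scene',p,'pics/scene0.png',(320,400,205,275),8,'pics/ovscene.png')
E
python3 ov.py .6332 .1762 .0594
```

```text
(no output)
```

View pics/ovtop.png

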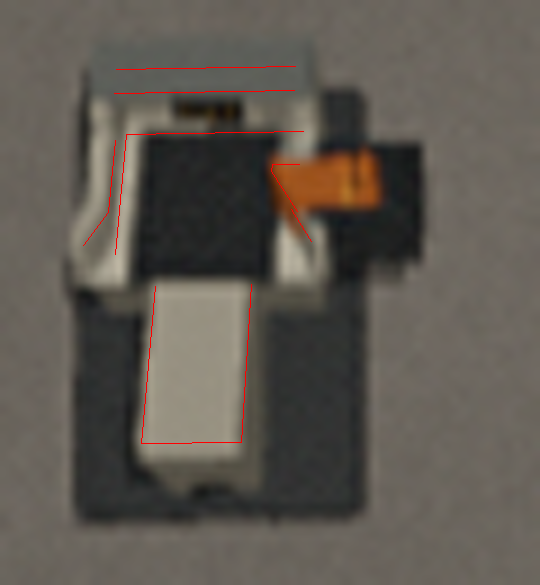

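View pics/ovscene.png

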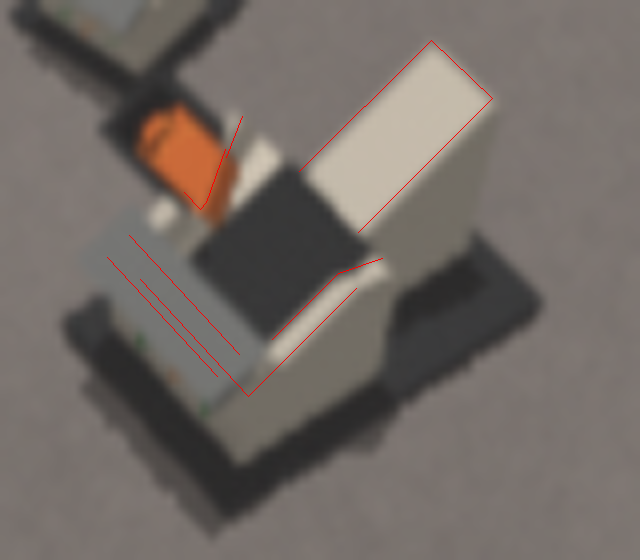

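```bash
cat >> h.py <<'E'
A=np.radians(30)
def cframe(p):
    X,Y,th=p;ex=np.array([-np.cos(A)*np.cos(th),-np.cos(A)*np.sin(th),np.sin(A)])
    ey=np.array([np.sin(th),-np.cos(th),0]);ez=np.cross(ex,ey);return np.array([X,Y,.042]),np.c_[ex,ey,ez]
FOOT=np.array([0,.022,.0996])
def planfoot(p,f):
    """foot target in cradle mm"""
    o,M=cframe(p);f=np.array(f)/1000
    t=f+[FOOT[2],0,FOOT[1]]
    s=arm.read_state();r=R.from_quat(s['eef_rot'])
    cur=M.T@(r.apply(FOOT)+s['ee_pos']-o)
    print('foot now in cradle mm',(cur*1000).round(1))
    plan(o+M@t,M[:,1],-M[:,2])
E
python3 - <<'E'
from h import *
planfoot([.6332,.1762,.055],[110,90,80])
E
```

```text
foot now in cradle mm [158.  140.9 110.6]
clock 10.2 pos [0.46   0.0308 0.2388] width 0.0494 F [-0.5 -0.5 -4.4] q [-0.18 -0.23  2.01 -0.    1.37  1.39]
shift mm [-48.3   3.7  48. ] units [-0.6035  0.0461  0.5999] turn units [-0.1666 -0.0163 -0.0043]
```

>>> send_rows(rows=[[-0.1,0.01,0.1,-0.033,-0.003,-0.001],[-0.23,0.02,0.23,-0.067,-0.007,-0.002],[-0.36,0.03,0.36,-0.1,-0.01,-0.003],[-0.5,0.04,0.5,-0.133,-0.013,-0.004],[-0.6,0.05,0.6,-0.167,-0.016,-0.004]])

```text
clock: 10.82
ee_pos: [0.5092, 0.0784, 0.2349]
eef_rot: [0.629, -0.597, 0.343, -0.362]
force: [-0.2, -0.7, -1.6]
width: 0.0496
```

```bash
python3 - <<'E'
from h import *
import pickle
planfoot([.6332,.1762,.055],[110,90,80])
c=eyes.get_calibration('wrist')
im=eyes.get_image('wrist');cv2.imwrite('pics/w5.png',im[:,:,::-1]);pickle.dump(c,open('w5.pkl','wb'))
E
```

```text
foot now in cradle mm [108.8  90.9  80.1]
clock 10.82 pos [0.5092 0.0784 0.2349] width 0.0496 F [-0.2 -0.7 -1.6] q [-0.04  0.26  1.59 -0.05  1.82  1.47]
shift mm [-0.8  0.4 -1.3] units [-0.0106  0.0055 -0.0157] turn units [ 0.001  -0.0002 -0.0009]
```

View pics/w5.png

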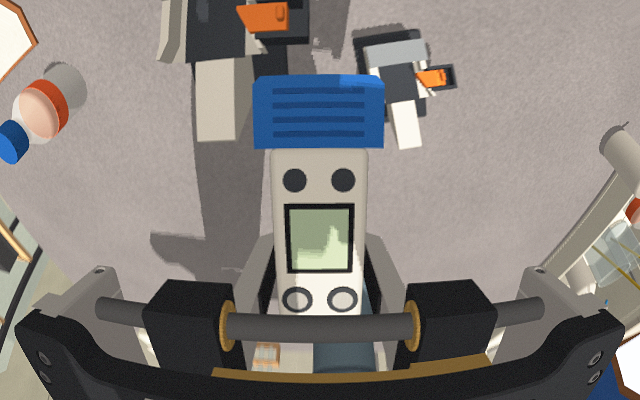

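```bash
python3 - <<'E'
import cv2
im=cv2.imread("pics/w5.png")[0:155,150:310]
cv2.imwrite("pics/w5c.png",cv2.resize(im,None,fx=3.8,fy=3.8,interpolation=cv2.INTER_CUBIC))
E
```

```text
(no output)
```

View pics/w5c.png

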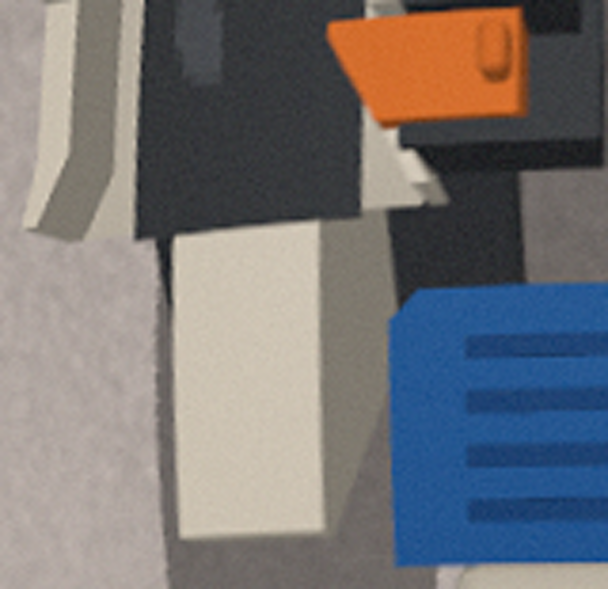

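```bash
cat > fit2.py <<'E'
from h import *
import pickle
from scipy.optimize import least_squares
c=pickle.load(open('w5.pkl','rb'))
g=lambda p:np.array([150+p[0]/3.8,p[1]/3.8])-.3
def W(p,P):
    o,M=cframe(p);return o+M@(np.array(P)/1000)
C=[((150,-18,0),(180,538)),((150,18,0),(326,531)),((38.5,26,25),(328,23)),((62,36.6,25),(383,126)),((60,-34,24),(69,160)),((60,-34,0),(113,177))]
L=[((None,-18,0),(173,240)),((None,18,0),(320,222))]
def res(q,sig=True):
    e=[]
    for P,x in C: e+=list(proj('wrist',W(q[:3],P),c)[0]-g(x))
    for (P,x),xx in zip(L,q[3:5]): e+=list(proj('wrist',W(q[:3],(xx*1000,P[1],0)),c)[0]-g(x))
    return np.array(e)
s=least_squares(res,[.633,.176,.055,.075,.075],loss='soft_l1',f_scale=.7)
print(s.x.round(4),np.degrees(s.x[2]).round(2));print(res(s.x).reshape(-1,2).round(2))
E
python3 fit2.py
```

```text
[0.6336 0.1765 0.0556 0.0783 0.0776] 3.19
[[ 0.55  0.43]
 [-0.22  0.54]
 [-0.02  0.8 ]
 [-2.18 -0.47]
 [ 0.12 -0.92]
 [ 0.41 -0.48]
 [ 0.25  0.  ]
 [-0.15 -0.  ]]
```

```bash
python3 - <<'E'
from h import *
planfoot([.6335,.1764,.0565],[105,0,25])
E
```

```text
foot now in cradle mm [107.5  90.5  77.9]
clock 10.88 pos [0.5099 0.0788 0.2327] width 0.0498 F [-2.5 -1.2 -3.6] q [-0.04  0.26  1.58 -0.05  1.82  1.47]
shift mm [-90.2  54.    2.6] units [-1.1281  0.6755  0.0329] turn units [ 0.0023 -0.0004 -0.0014]
```

>>> send_rows(rows=[[-0.15,0,0,0,0,0],[-0.35,0,0,0,0,0],[-0.6,0,0.03,0.002,0,-0.001],[-0.8,0,0.03,0.002,0,-0.001],[-1.0,0,0.03,0.002,0,-0.001]])

```text
clock: 11.5
ee_pos: [0.506, 0.1595, 0.234]
eef_rot: [0.628, -0.595, 0.346, -0.364]
force: [0.0, -0.3, -1.5]
width: 0.05
```

>>> send_rows(rows=[[-0.13,0.1,0,0,0,0],[-0.13,0.2,0,0,0,0],[-0.13,0.35,0,0,0,0],[-0.13,0.5,0,0,0,0],[-0.13,0.5,0,0,0,0]])

```text
clock: 12.12
ee_pos: [0.4848, 0.167, 0.1977]
eef_rot: [0.628, -0.596, 0.346, -0.363]
force: [0.1, 0.6, -1.7]
width: 0.0501
```

```bash
python3 - <<'E'
from h import *
import pickle
planfoot([.6335,.1764,.0565],[105,0,2])
c=eyes.get_calibration('wrist')
im=eyes.get_image('wrist');cv2.imwrite('pics/w6.png',im[:,:,::-1]);pickle.dump(c,open('w6.pkl','wb'))
planfoot([.6335,.1764,.0565],[105,0,2])
E
```

```text
foot now in cradle mm [107.3   1.4  38.6]
clock 12.12 pos [0.4848 0.167  0.1977] width 0.0501 F [ 0.1  0.6 -1.7] q [0.1  0.28 1.63 0.02 1.75 1.62]
shift mm [-0.9 36.4  2.2] units [-0.0117  0.4545  0.0276] turn units [-0.0008 -0.0016 -0.0002]
foot now in cradle mm [107.    1.4  39.7]
clock 12.18 pos [0.4855 0.1671 0.1985] width 0.0494 F [ 0.5  0.1 -2.5] q [0.1  0.28 1.63 0.02 1.75 1.62]
shift mm [-0.9 37.3  1.9] units [-0.011   0.4668  0.0243] turn units [-0.0013 -0.0016 -0.0002]
```

View pics/w6.png

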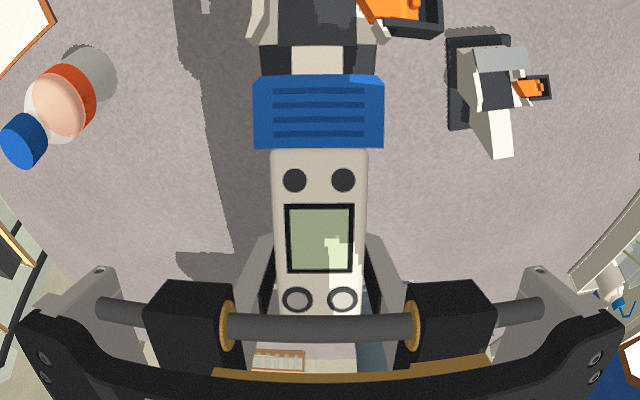

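```bash
python3 - <<'E'
from h import *
import pickle
c=pickle.load(open('w6.pkl','rb'))
im=cv2.imread("pics/w6.png")
f=4.2;x0,y0=225,0
im=cv2.resize(im[0:130,225:415],None,fx=f,fy=f,interpolation=cv2.INTER_CUBIC)
o,M=cframe([.6335,.1764,.0565])
for l in [[(76,-18,0),(120,-18,0)],[(76,18,0),(120,18,0)],[(76,-42,24),(60,-34,24),(30,-34,24)],[(76,42,24),(60,34,24),(30,34,24)]]:
    q=(proj('wrist',np.array([o+M@(np.array(P)/1000) for P in l]),c)-[x0,y0]+.5)*f
    cv2.polylines(im,[q.astype(int)],False,(0,0,255),1)
cv2.imwrite('pics/w6c.png',im)
E
```

```text
(no output)
```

View pics/w6c.png

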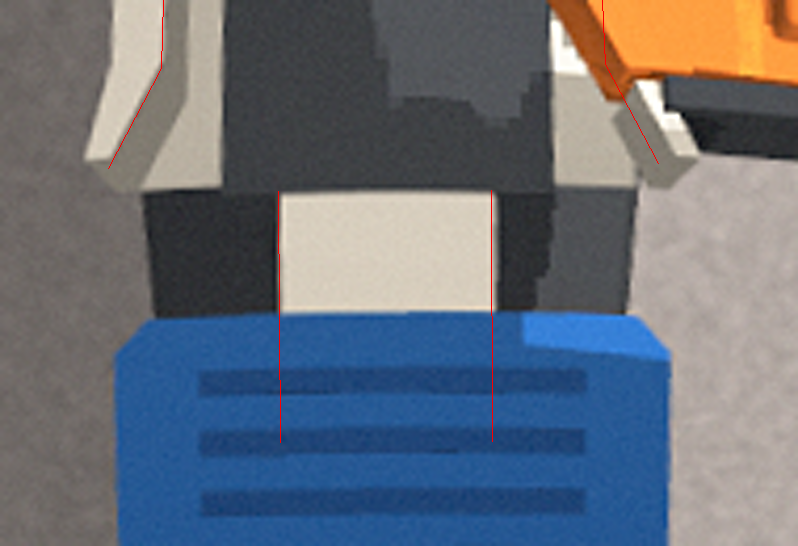

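>>> send_rows(rows=[[-0.012,0.1,0.02,0,-0.001,0],[-0.012,0.2,0.02,-0.001,-0.0015,0],[-0.012,0.3,0.02,-0.001,-0.0015,0],[-0.012,0.4,0.02,-0.001,-0.0015,0],[-0.012,0.45,0.02,-0.001,-0.0015,0]])

```text
clock: 12.8
ee_pos: [0.4689, 0.1675, 0.1663]
eef_rot: [0.629, -0.595, 0.344, -0.364]
force: [0.3, 0.4, -2.6]
width: 0.0502
```

```bash
python3 - <<'E'
from h import *
planfoot([.6335,.1765,.0565],[105,0,0])
im=eyes.get_image('wrist');cv2.imwrite('pics/w7.png',cv2.resize(im[0:160,220:420,::-1],None,fx=3.6,fy=3.6))
planfoot([.6335,.1765,.0565],[105,0,0])
E
```

```text
foot now in cradle mm [105.3  -0.3   3.3]
clock 12.8 pos [0.4689 0.1675 0.1663] width 0.0502 F [ 0.3  0.4 -2.6] q [0.1  0.28 1.69 0.02 1.69 1.61]
shift mm [0.3 3.2 0.3] units [0.0033 0.0403 0.0039] turn units [-0.0004  0.0001 -0.0001]
foot now in cradle mm [105.4  -0.3   3. ]
clock 12.85 pos [0.4687 0.1674 0.1661] width 0.0498 F [-1.3  0.1 -3.4] q [0.1  0.28 1.69 0.02 1.69 1.61]
shift mm [0.3 2.9 0.4] units [0.0033 0.0364 0.005 ] turn units [-0.0002  0.0001 -0.0001]
```

View pics/w7.png

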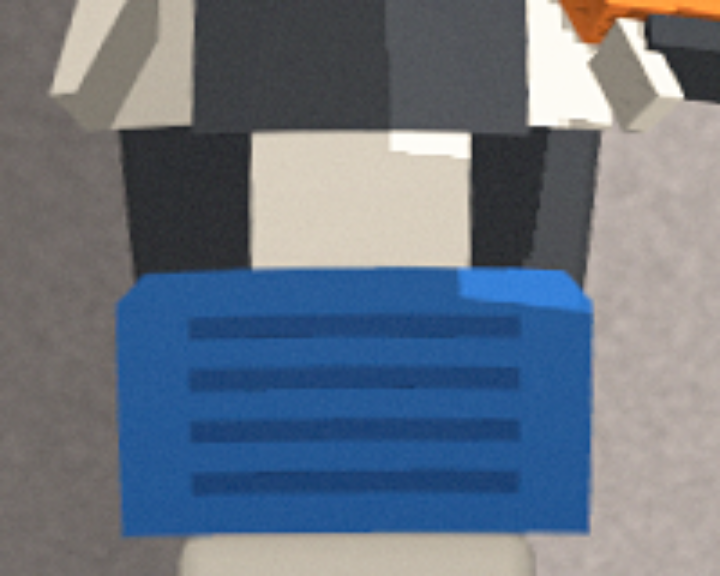

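>>> send_rows(rows=[[0.008,0.02,0,0,0,0],[0.008,0.03,0,0,0,0],[0.008,0.03,0,0,0,0],[0.008,0.03,0.08,0,0,0],[0.008,0.03,0.2,0,0,0]])

```text
clock: 13.48
ee_pos: [0.4827, 0.1676, 0.1567]
eef_rot: [0.629, -0.595, 0.344, -0.364]
force: [0.3, -0.4, -3.0]
width: 0.0496
```

```bash
python3 - <<'E'
from h import *
planfoot([.6335,.1767,.0565],[60,0,0])
im=eyes.get_image('wrist');cv2.imwrite('pics/w8.png',cv2.resize(im[0:160,220:420,::-1],None,fx=3.6,fy=3.6))
planfoot([.6335,.1767,.0565],[60,0,0])
E
```

```text
foot now in cradle mm [88.5  0.5  2.1]
clock 13.47 pos [0.4827 0.1676 0.1567] width 0.0496 F [ 0.3 -0.4 -3. ] q [0.1  0.32 1.66 0.02 1.68 1.61]
shift mm [-0.6  1.9 28.6] units [-0.0071  0.0241  0.3572] turn units [-0.0008  0.     -0.0002]
foot now in cradle mm [87.7  0.7  1.6]
clock 13.53 pos [0.4832 0.1675 0.1559] width 0.0498 F [ 0.3 -1.  -3. ] q [0.1  0.32 1.66 0.02 1.68 1.61]
shift mm [-0.7  1.5 27.7] units [-0.0093  0.0183  0.3466] turn units [-0.0008 -0.     -0.0002]
```

View pics/w8.png

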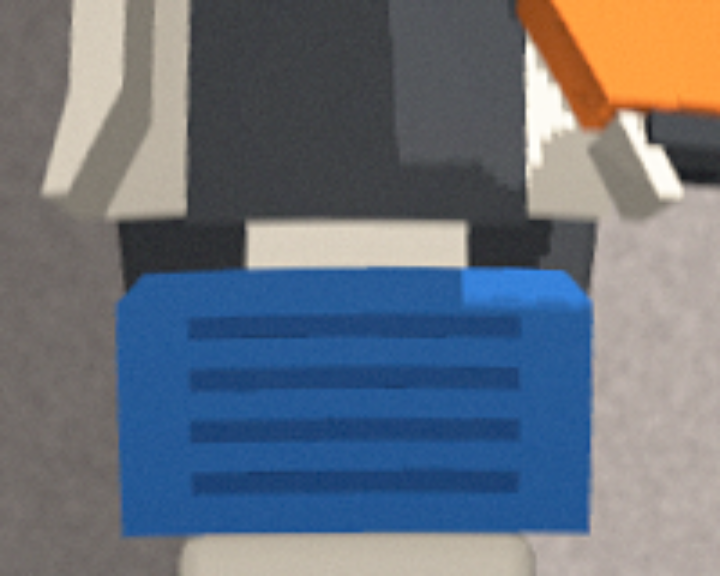

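>>> send_rows(rows=[[0,0.012,0.07,0,0,0],[0,0.018,0.15,0,0,0],[0,0.018,0.22,0,0,0],[0,0.018,0.29,0,0,0],[0,0.018,0.35,0,0,0]])

```text
clock: 14.15
ee_pos: [0.5062, 0.169, 0.1422]
eef_rot: [0.629, -0.595, 0.344, -0.364]
force: [1.3, -0.4, 5.4]
width: 0.0499
```

```bash
python3 - <<'E'
from h import *
planfoot([.6335,.1767,.0565],[30,0,0])
im=eyes.get_image('wrist');cv2.imwrite('pics/w9.png',cv2.resize(im[0:160,220:420,::-1],None,fx=3.6,fy=3.6))
planfoot([.6335,.1767,.0565],[30,0,0])
E
```

```text
foot now in cradle mm [60.8  0.5  1.3]
clock 14.15 pos [0.5062 0.169  0.1422] width 0.0499 F [ 1.3 -0.4  5.4] q [0.1  0.39 1.6  0.02 1.67 1.61]
shift mm [-0.5  1.1 30.9] units [-0.0067  0.0137  0.3862] turn units [-0.0008  0.0001 -0.0002]
foot now in cradle mm [60.4  0.5  1.3]
clock 14.2 pos [0.5066 0.169  0.142 ] width 0.0497 F [0.8 1.  4.4] q [0.1  0.39 1.6  0.02 1.67 1.61]
shift mm [-0.5  1.1 30.5] units [-0.0066  0.0137  0.3813] turn units [-0.0009  0.     -0.0003]
```

View pics/w9.png

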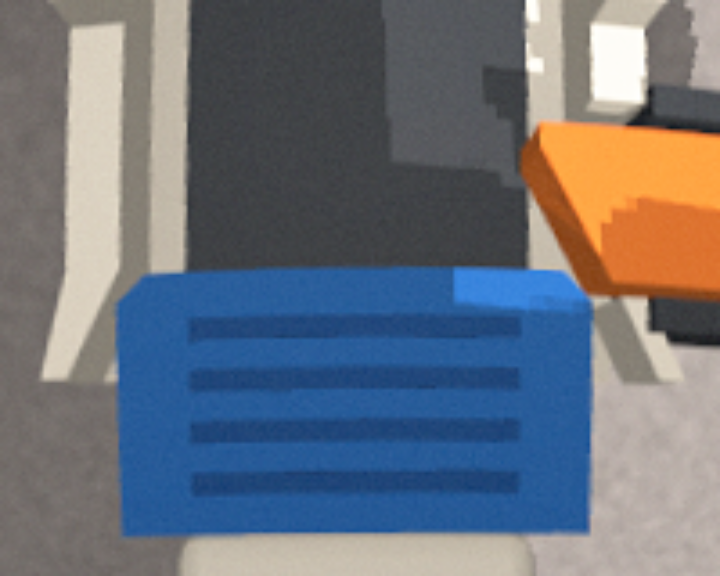

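>>> send_rows(rows=[[0,-0.003,0.06,0,0,0],[0,-0.003,0.13,0,0,0],[0,-0.003,0.21,0,0,0],[0,-0.003,0.29,0,0,0],[0,-0.003,0.37,0,0,0]], grip_force=55)

```text
clock: 14.82
ee_pos: [0.5314, 0.1711, 0.1277]
eef_rot: [0.629, -0.595, 0.343, -0.364]
force: [-0.7, 2.3, 7.7]
width: 0.0499
```

```bash
python3 - <<'E'
from h import *
im=eyes.get_image('wrist');cv2.imwrite('pics/w10.png',cv2.resize(im[0:160,220:420,::-1],None,fx=3.6,fy=3.6))
planfoot([.6335,.1767,.0565],[1,0,1.3])
E
```

```text
foot now in cradle mm [31.2 -0.4  1.2]
clock 14.88 pos [0.5318 0.1712 0.1274] width 0.0497 F [-0.6  2.8  4.9] q [0.1  0.46 1.54 0.02 1.67 1.61]
shift mm [ 0.3 -0.2 30.3] units [ 0.0031 -0.0024  0.3784] turn units [-0.0004  0.0004 -0.0007]
```

View pics/w10.png

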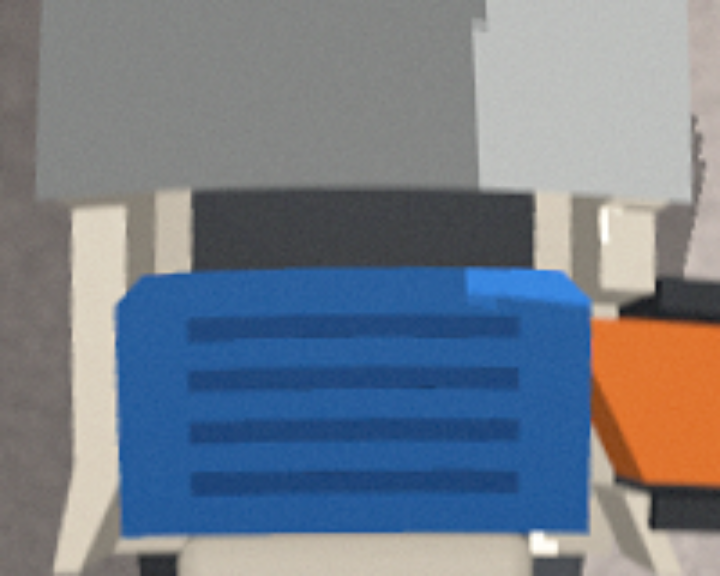

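The boot sits between the guides, and the orange catch (col ~590) is pushed aside with no slip in the grip. I'll continue under the lip.

>>> send_rows(rows=[[0.002,-0.004,0.06,0,0,0],[0.002,-0.004,0.12,0,0,0],[0.002,-0.004,0.18,0,0,0],[0.002,-0.004,0.24,0,0,0],[0.002,-0.004,0.3,0,0,0]])

```text
clock: 15.5
ee_pos: [0.5521, 0.1722, 0.1157]
eef_rot: [0.629, -0.595, 0.343, -0.364]
force: [-1.9, 1.8, 7.1]
width: 0.0498
```

```bash
python3 - <<'E'
from h import *
im=eyes.get_image('wrist');cv2.imwrite('pics/w11.png',cv2.resize(im[0:160,220:420,::-1],None,fx=3.6,fy=3.6))
planfoot([.6335,.1767,.0565],[1,0,1.3])
E
```

```text
foot now in cradle mm [ 7.4 -0.3  1.2]
clock 15.55 pos [0.5525 0.1722 0.1155] width 0.0493 F [-0.5  2.9  5.1] q [0.1  0.52 1.48 0.02 1.67 1.61]
shift mm [ 0.1 -0.2  6.4] units [ 0.0017 -0.0024  0.0803] turn units [-0.0003  0.0004 -0.0007]
```

View pics/w11.png

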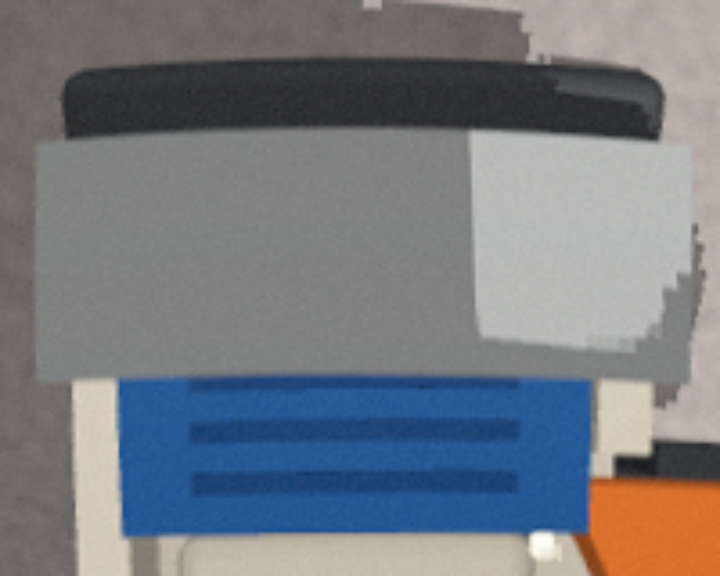

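>>> send_rows(rows=[[0,-0.002,0.02,0,0,0],[0,-0.002,0.04,0,0,0],[0,-0.002,0.055,0,0,0],[0,-0.002,0.07,0,0,0],[0,-0.002,0.075,0,0,0]])

```text
clock: 16.18
ee_pos: [0.5566, 0.1726, 0.1131]
eef_rot: [0.629, -0.595, 0.342, -0.364]
force: [-3.3, 1.7, 8.4]
width: 0.0497
```

```bash
python3 - <<'E'
from h import *
im=eyes.get_image('wrist');cv2.imwrite('pics/w12.png',cv2.resize(im[0:160,220:420,::-1],None,fx=3.6,fy=3.6))
planfoot([.6335,.1767,.0565],[1,0,1.3])
o,M=cframe([.6335,.1767,.0565]);print('F cradle',M.T@arm.read_state()['force'])
E
```

```text
foot now in cradle mm [ 2.6 -0.3  0.9]
clock 16.23 pos [0.5567 0.1725 0.1131] width 0.0497 F [-4.5  2.4  7.3] q [0.1  0.53 1.47 0.02 1.67 1.61]
shift mm [ 0.2 -0.2  1.6] units [ 0.0021 -0.0029  0.0197] turn units [ 0.0005  0.0004 -0.0006]
F cradle [ 7.38312591 -2.65599654  4.16412273]
```

View pics/w12.png

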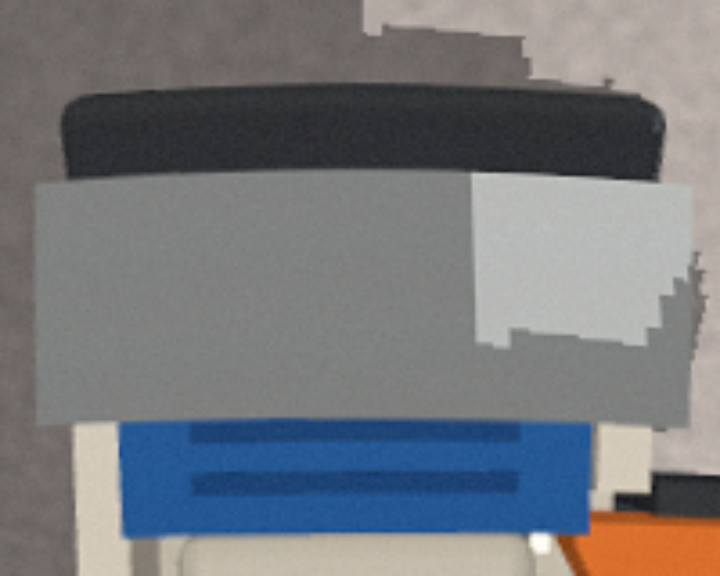

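>>> send_rows(rows=[[0,0,0.01,0,0,0],[0,0,0.02,0,0,0],[0,0,0.03,0,0,0],[0,0,0.04,0,0,0],[0,0,0.04,0,0,0]])

```text
clock: 16.85
ee_pos: [0.5595, 0.1726, 0.1115]
eef_rot: [0.629, -0.595, 0.342, -0.364]
force: [-3.5, 1.9, 7.2]
width: 0.0497
```

```bash
python3 - <<'E'
from h import *
im=eyes.get_image('wrist');cv2.imwrite('pics/w13.png',cv2.resize(im[0:160,220:420,::-1],None,fx=3.6,fy=3.6))
planfoot([.6335,.1767,.0565],[1,0,1.3])
o,M=cframe([.6335,.1767,.0565]);print('F cradle',M.T@arm.read_state()['force'])
E
```

```text
foot now in cradle mm [-0.7 -0.2  1. ]
clock 16.9 pos [0.5595 0.1726 0.1115] width 0.0498 F [-3.7  1.9  8.2] q [0.1  0.54 1.46 0.02 1.67 1.61]
shift mm [ 0.1 -0.2 -1.7] units [ 0.0009 -0.0023 -0.0211] turn units [ 0.0004  0.0004 -0.0005]
F cradle [ 7.17488758 -2.13384623  5.29988492]
```

View pics/w13.png

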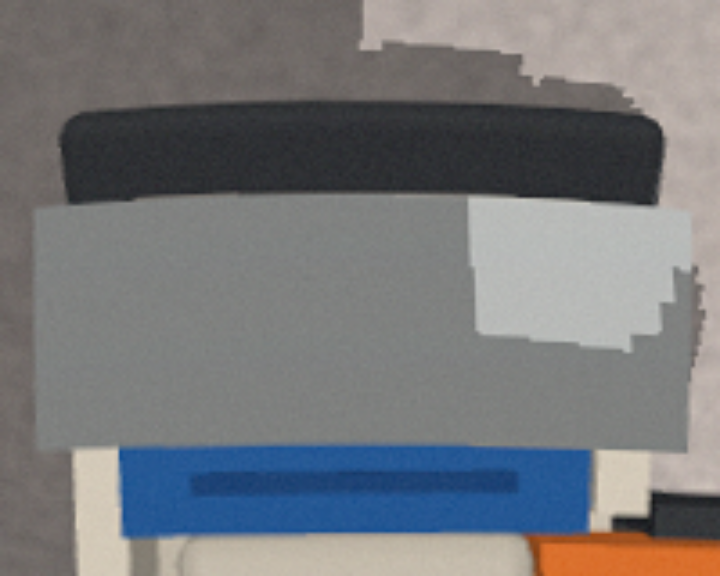

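The orange tip now stands behind the boot shoulder (col 530, row 537), up against the case, so the catch has snapped in. I'll push a little further to confirm the stop.

>>> send_rows(rows=[[0,0,0.006,0,0,0],[0,0,0.012,0,0,0],[0,0,0.018,0,0,0],[0,0,0.018,0,0,0],[0,0,0.018,0,0,0]])

```text
clock: 17.52
ee_pos: [0.5596, 0.1727, 0.1114]
eef_rot: [0.63, -0.596, 0.341, -0.362]
force: [-9.0, 0.9, 11.5]
width: 0.0493
```

```bash
python3 - <<'E'
from h import *
im=eyes.get_image('wrist');cv2.imwrite('pics/w14.png',cv2.resize(im[60:230,240:420,::-1],None,fx=3.5,fy=3.5))
planfoot([.6335,.1767,.0565],[1,0,1.3])
o,M=cframe([.6335,.1767,.0565]);print('F cradle',M.T@arm.read_state()['force'])
E
```

```text
foot now in cradle mm [-0.7 -0.3  0.6]
clock 17.57 pos [0.5596 0.1727 0.1114] width 0.0497 F [-7.6  1.4 11.9] q [0.1  0.54 1.46 0.02 1.67 1.61]
shift mm [ 0.1 -0.2 -1.8] units [ 0.0017 -0.0022 -0.0225] turn units [ 0.0015  0.0004 -0.0004]
F cradle [12.46767549 -1.78465253  6.52285431]
```

View pics/w14.png

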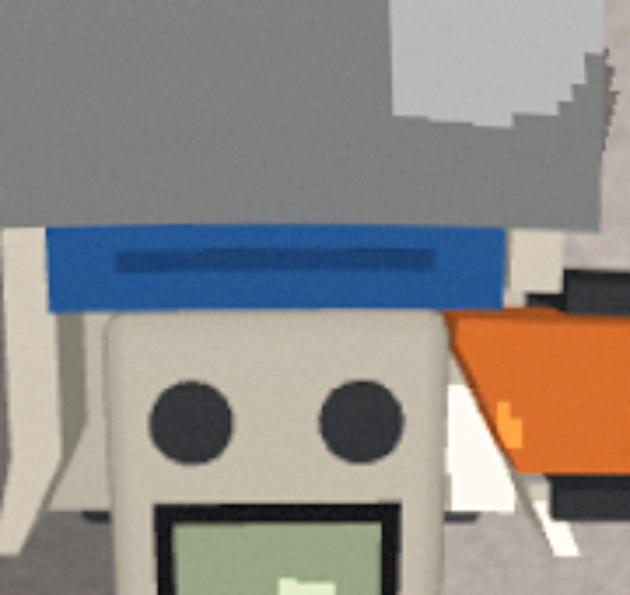

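>>> send_rows(rows=[[0,-0.002,-0.01,0,0,0],[0,-0.004,-0.02,0,0,0],[0,-0.004,-0.022,0,0,0],[0,-0.004,-0.022,0,0,0],[0,-0.004,-0.022,0,0,0]])

```text
clock: 18.2
ee_pos: [0.5596, 0.1727, 0.1114]
eef_rot: [0.629, -0.595, 0.343, -0.364]
force: [-3.3, 1.8, 5.0]
width: 0.0499
```

>>> send_rows(rows=[[0,0,0,0,0,0],[0,0,0,0,0,0],[0,0,0,0,0,0],[0,0,0,0,0,0],[0,0,0,0,0,0]], fingers=0.6)

```text
clock: 18.82
ee_pos: [0.5603, 0.1718, 0.1114]
eef_rot: [0.629, -0.595, 0.344, -0.364]
force: [0.6, -0.6, -0.2]
width: 0.075
```

```bash
python3 - <<'E'
from h import *
im=eyes.get_image('wrist');cv2.imwrite('pics/w15.png',cv2.resize(im[40:360,140:500,::-1],None,fx=1.8,fy=1.8))
planfoot([.6335,.1767,.0565],[1,0,1.3])
E
```

```text
foot now in cradle mm [-1.4  0.7  1.6]
clock 18.88 pos [0.5603 0.1718 0.1114] width 0.0752 F [ 0.4  0.2 -0.3] q [0.1  0.54 1.46 0.02 1.67 1.61]
shift mm [-0.8  0.1 -2.4] units [-0.0094  0.001  -0.0294] turn units [-0.0007  0.     -0.0002]
```

View pics/w15.png

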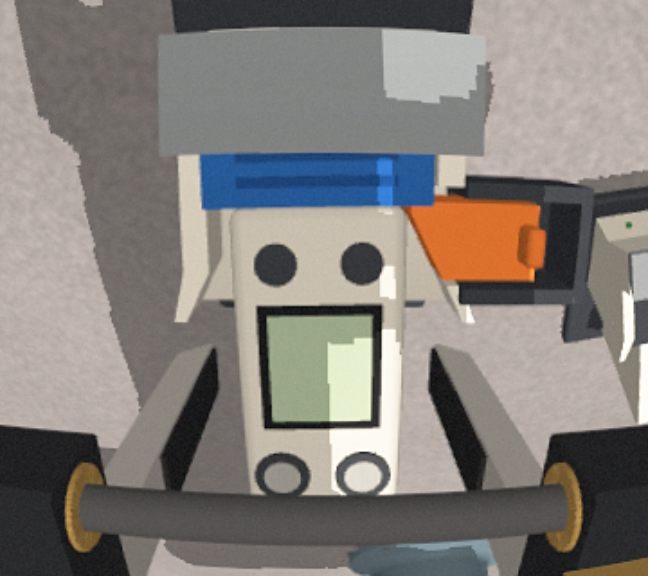

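>>> send_rows(rows=[[0,-0.15,0,0,0,0],[0,-0.35,0,0,0,0],[0,-0.55,0,0,0,0],[0,-0.78,0,0,0,0],[0,-1.0,0,0,0,0]])

```text
clock: 19.5
ee_pos: [0.6009, 0.1741, 0.1822]
eef_rot: [0.629, -0.594, 0.344, -0.364]
force: [0.2, -0.2, -0.7]
width: 0.0753
```

```bash
python3 - <<'E'
from h import *
im=eyes.get_image('wrist');cv2.imwrite('pics/w16.png',im[:,:,::-1])
c=eyes.get_calibration('wrist')
p=[.6335,.1767,.0565];o,M=cframe(p)
cv=im[:,:,::-1].copy()
def box(h):return [(0,-28,h),(4,-32,h),(36,-32,h),(36,-25,h),(140,-25,h),(140,25,h),(36,25,h),(36,32,h)]
q=proj('wrist',np.array([o+M@(np.array(P)/1000) for P in box(34)]),c)
x0,y0,f=200,0,3.3
crop=cv2.resize(cv[0:180,200:440],None,fx=f,fy=f)
cv2.polylines(crop,[((q-[x0,y0]+.5)*f).astype(int)],True,(0,0,255),1)
cv2.imwrite('pics/w16c.png',crop)
s=arm.read_state();print(s['ee_pos'],s['force'])
for n in('top','scene'):
    i=eyes.get_image(n)[:,:,::-1];cv2.imwrite(f'pics/{n}9.png',cv2.resize(i,None,fx=1.25,fy=1.25))
E
```

```text
[0.60264829 0.17413798 0.18438962] [0.53820527 0.07918872 1.86815101]
```

View pics/w16c.png

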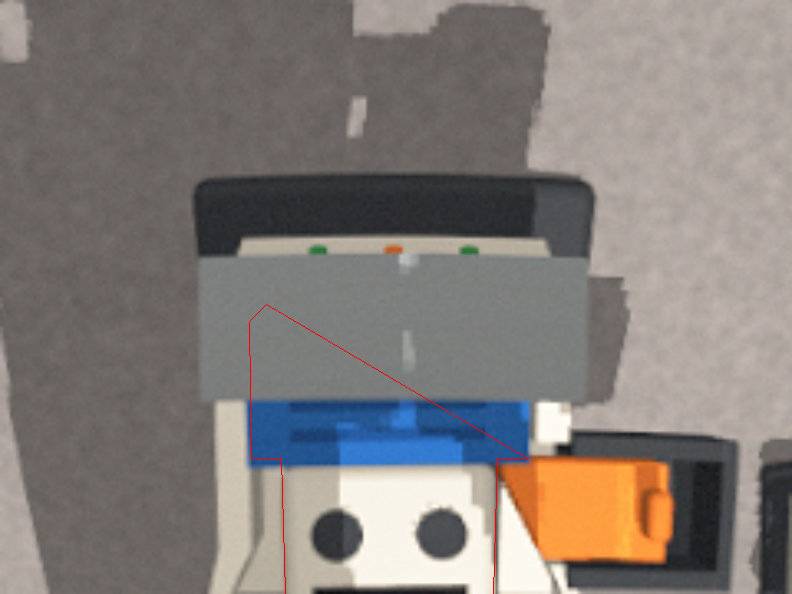

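View pics/scene9.png

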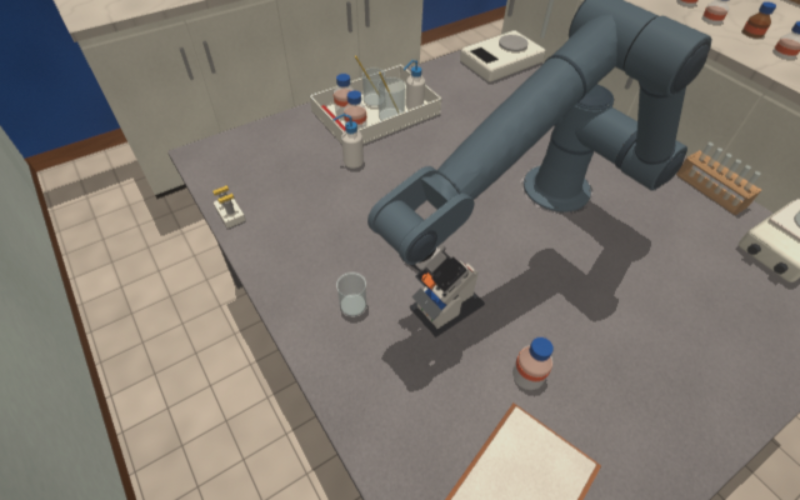

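The shoulder and sides lie on the predicted home outline. The catch tip is out, hard behind the shoulder. The bottles and beaker stand where they were, and the gripper is clear of everything. I'll let the arm settle and hand in.

>>> send_rows(rows=[[0,-0.1,0,0,0,0],[0,-0.25,0,0,0,0],[0,-0.35,0,0,0,0],[0,-0.4,0,0,0,0],[0,-0.4,0,0,0,0]])

```text
clock: 20.27
ee_pos: [0.6162, 0.1749, 0.2088]
eef_rot: [0.629, -0.595, 0.344, -0.364]
force: [0.2, 0.3, 0.3]
width: 0.0751
```

```bash
python3 - <<'E'
from h import *
s=arm.read_state();print(s['clock'],s['force'],s['ee_pos'])
print(ticket.finish_job())
E
```

```text
20.275 [0.18193514 0.31553127 0.31407769] [0.61616365 0.17494528 0.20876381]
the job is handed in; nothing more can be done
None
```

The detector is back on the larger dock, and the job was handed in at 20.3 s of the 40 s allowed. The hand-in reported no verdict.

I gripped the detector across its grey case about 100 mm from the foot. I then laid it on the spine above the mouth and slid it foot first under the lip, past the catch, to the toe stop. After that I let go and backed away about 110 mm.

**Last checks:**
- **Stop:** a further 1.4 mm push at the end gave no movement and raised the force along the slope from 7 to 12 N, so the foot is at the toe stop.
- **Catch:** after release, the wrist picture shows the boot's shoulder and sides on the predicted home outline, within about 2 px. The orange tip stands out behind the +y shoulder.
- **Surroundings:** the final scene picture shows the bottles and beaker standing where they were; I judged this by eye, not by measurement. The tool reads about 0 N, so the arm is touching nothing.

**Disagreements:**
- My bed height read about 1 mm off: contact came at a computed z of 1.3 mm.
- The foot position at the stop read −0.7 mm instead of about 0.
- The first top-camera overlay of the spine's end was about 2 px off the wrist-camera fit. I used the wrist fit.

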